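# Find the socket for the clamp nut and keep it on

## Robot

A 6-joint arm with a two-finger parallel gripper is mounted at the origin on a cart in front of the work surface, level with it; the furniture and walls round the work are solid. World frame = base frame: x ahead of the robot, y to its left, z up, the work surface at z = 0. Lengths are in mm, angles in degrees, forces in N, time in s.
With the tool pointing down it reaches from about 375 to 825 mm from the base axis. Payload 5.5 kg.
Tool frame: the origin (TCP) lies on the centre line of the jaws, within the pads' length; the fingertips stand 25 mm ahead of it and the grasp point (between the pads) lies 6 mm ahead of it (env.tip_reach is the distance from the TCP to the fingertips, in mm); z points along the fingers, y is the direction in which the jaws open and shut (so a half turn about z gives the same grasp; the last joint's range is limited). The gripper opens to 85 mm and grips with 20 to 120 N. Pads are 22 mm wide; open, the fingers measure 114 mm over their backs; the gripper's body (76 mm by 85 mm) begins 54 mm behind the grasp point. The pads swing forward as they close: fully open they stand 13 mm farther back than shut.
Start: joints at [-73.797, 17.962, -2.699, 69.339, 0, 90], TCP at [167.424, -576.163, 256.299] pointing down, gripper open.
Joint ranges: [-152.73, 152.73], [-39.44, 99.34], [-58.76, 71.6], [-118.89, 123.64], [-81.53, 83.1], [-180, 180]. Speed limits (degrees/s): [136.94, 136.94, 172.46, 180, 180, 180].

## Interface

Orientations are given as [roll, pitch, yaw] about the fixed x, y, z axes, in that order (R = Rz(yaw) Ry(pitch) Rx(roll)).
In Python, from workcell import env, viewer, finder gives the robot as it stands.
- The arm moves only by the tool step_arm, never from a script. Its argument "deltas" is one flat list of numbers, 7 for each row, row after row: the shift along the tool's x, y, z scaled (see below), then the turn, a rotation vector about the tool's x, y, z scaled (see below), then the closure, from 0 (fully open) to 1 (shut). A call has 1 to 20 rows; each row shifts and turns the commanded pose from where the row before left it, along the tool's axes as they then stand; what a row does not reach is not made up. The controller multiplies each number of a shift by 20 mm and each number of a turn by 0.08 rad. A row lasts 1/12 s, in which the tool goes at most 41.7 mm and 7.16 degrees, less where a joint would pass 70% of its speed; a pose out of reach is approached as far as the arm can. A call with a number of a shift or a turn outside -1 to 1 is refused whole. A call with a gripper value outside its range is refused whole. The fingers move at their own pace and stop on an object; "squeeze" is the grip in N (left out, the last holds). Time passes only in rows, so rows that do not move let the fingers close. It gives the time, the measured TCP pose, the force and the opening at its end, in the units of the state.
- env.state(): the state, without advancing time (a new reading comes with each control period).
- viewer.get_image(name): name is "side" or "top" or "wrist"; returns a dict with "frame" (480x640x3 uint8, red, green, blue), "K" (3x3 intrinsics, pixels), "k1" (the pictures are not rectified: a ray, as slopes to the right and down, at radius r is drawn at 1 + k1 r^2 times it, then the intrinsics apply), "rvec" (rotation vector, rad) and "tvec" (3), from world to camera coordinates, as OpenCV has them. Camera axes: x right, y down, z forward; pixel columns grow to the right and rows downward; lengths in mm; the calibration is good to about 2 mm. A picture is of the moment at which its call begins. There is no depth.
- env.finish_job(): hands the job in, once; it reports no verdict.
Trained networks look in the newest picture that a camera, given by its name, has taken for a name from the list of things; names that differ only in an ending like _2 or _b are one class to them, and where a whole thing is asked for, a point or a joint stands for the part that bears it (a point fixed in the world has none). Each returns a list of dicts, best first, with "p" (0 to 1); they miss things now and then, are a little off and sometimes report something else, mostly with a low value. They report only what shows in the picture. A call takes as long as a camera call.
- finder.masks_of(camera, name): "pixels" (480x640 bool, what is visible of it).
- finder.landmark_of(camera, name): "centre" ([x, y, z] in mm, in the coordinates of the camera as it stood for that picture, good to about 4 mm: a listed point, or the origin of a listed thing).
The state is a dict: "clock": time; "joint_positions": joint angles; "dq": joint speeds; "tau": joint torques, N m; "tcp_pos": TCP position; "tool_rot": TCP orientation; "ft_force": force on the tool from outside, world axes, zero at the start; "wrist_torque": the same for the moment, N m; "finger_gap": finger opening in mm.
Only numpy, scipy, OpenCV 4.12 (cv2) and the standard library are available. Lean on these libraries where they do the work, as an engineer would, in place of code of your own. Each camera call takes 0.05 s, during which the arm holds its last target.

## Task

Try the sockets from the rubber mat on the brass hex nut of the bolted-down blue clamp base: the one that fits is the smallest that goes all the way down over the nut. Finish with that socket fully seated on the nut, upright and still held in the gripper (do not let go), the other two standing upright on the mat or bench clear of the clamp base; do not shift the calculator, mug or black can.

Things in the scene. Friction and masses are not known exactly. Their poses are not given: they have to be found in the camera images.
- stud (a point): centre of the clamp base's seat, at the root of its upright 8 mm stud. The base: fixed blue plate 84 x 84 x 6 mm with a flat aluminium boss 48 mm across; this point lies on the boss's top, 10 mm above the bench, where a seated socket's mouth comes to rest. The stud ends 12.5 mm above this point. z up.
- mat: black rubber mat, fixed, 90 x 240 x 3 mm, origin under its centre, long along y; the three sockets start on it, 80 mm apart in a row, in any order. Each socket fits one of the three nuts, with 2.2 mm play across flats; it stops on top of a larger nut (about 9 mm too high) and drops loosely over a smaller one.
- nut_a_top (a point): top centre of a brass hex nut, fixed, 10 mm tall, top edge bevelled 1.5 mm; its size, 14 to 22 mm across flats, is not told. x points squarely out of a flat (as does every 60 degrees), z up. Three nuts (a, b, c) of different sizes: one sits on the stud, its underside on the boss; the other two lie in a grey parts tray, not needed. Which is on the stud changes.
- nut_b_top (a point): top centre of a brass hex nut, fixed, 10 mm tall, top edge bevelled 1.5 mm; its size, 14 to 22 mm across flats, is not told. x points squarely out of a flat (as does every 60 degrees), z up. Three nuts (a, b, c) of different sizes: one sits on the stud, its underside on the boss; the other two lie in a grey parts tray, not needed. Which is on the stud changes.
- nut_c_top (a point): top centre of a brass hex nut, fixed, 10 mm tall, top edge bevelled 1.5 mm; its size, 14 to 22 mm across flats, is not told. x points squarely out of a flat (as does every 60 degrees), z up. Three nuts (a, b, c) of different sizes: one sits on the stud, its underside on the boss; the other two lie in a grey parts tray, not needed. Which is on the stud changes.
- socket_small_mid (a point): centre, half-way up, of the small socket: upright hexagonal steel tube with blue band and black cap, 21 mm across the outer flats, 55 mm tall, about 90 g. Hexagonal opening below, 30 mm deep, its flats parallel to the outer ones, wall 2.4 mm, mouth bevelled 1 mm. x points squarely out of a flat (as does every 60 degrees), z up.
- socket_medium_mid (a point): centre, half-way up, of the medium socket: upright hexagonal steel tube with yellow band and black cap, 25 mm across the outer flats, 55 mm tall, about 90 g. Hexagonal opening below, 30 mm deep, its flats parallel to the outer ones, wall 2.4 mm, mouth bevelled 1 mm. x points squarely out of a flat (as does every 60 degrees), z up.
- socket_large_mid (a point): centre, half-way up, of the large socket: upright hexagonal steel tube with red band and black cap, 29 mm across the outer flats, 55 mm tall, about 90 g. Hexagonal opening below, 30 mm deep, its flats parallel to the outer ones, wall 2.4 mm, mouth bevelled 1 mm. x points squarely out of a flat (as does every 60 degrees), z up.
- calculator: dark pocket calculator, 122 x 72 x 14 mm, lying flat near the front edge; bystander, origin at the centre of its underside
- mug: green mug, 86 mm across (125 with handle), 96 mm tall, behind the keyboard; bystander, origin at the centre of its underside
- lens_can: black can, 40 mm across, 52 mm tall, left of the mat; bystander, origin at the centre of its underside

How it is judged:
By the outcome, as a careful person would: the job done as asked, in the order asked, and still so for the second after the job is handed in, while the arm keeps its last pose, push and grip.
It also fails if it takes over 72 s, if anything falls off the work surface, if the arm or the gripper's body presses on something with over 40 N, if the wrist force passes 120 N, or if a joint passes its speed limit or range.

## Working session

There is one attempt and no reset: what is moved stays moved. The work goes in short steps, Python scripts to look and compute and a tool call to move; the robot and the scene stay as the last step left them, time stands still between calls to the robot, and variables do not carry over. Pictures are saved under pics/ and viewed, and the job is handed in when it is done.

Besides the shell and the picture viewer there is one more tool, called after "Emit:" by a JSON object that holds its "op" and its "data". step_arm: Moves the arm, as the interface text tells. Its arguments: {"type":"object","properties":{"deltas":{"type":"array","items":{"type":"number"}},"squeeze":{"type":"number"}},"required":["deltas"]}

```bash
ls; mkdir -p pics; cat > h.py <<'E'
import numpy as np, cv2
from scipy.spatial.transform import Rotation as R
from workcell import env, viewer, finder
def snap(n,fn=None):
    im=viewer.get_image(n)
    if fn: cv2.imwrite('pics/'+fn,im['frame'][:,:,::-1])
    return im
def cam2w(im,p):
    Rm=cv2.Rodrigues(np.array(im['rvec'],float))[0]
    return Rm.T@(np.array(p)-np.array(im['tvec'],float).ravel())
def ray(im,uv):
    K=np.array(im['K']);d=np.array([(uv[0]-K[0,2])/K[0,0],(uv[1]-K[1,2])/K[1,1]])
    u=d.copy()
    for _ in range(30): u=d/(1+im['k1']*(u@u))
    Rm=cv2.Rodrigues(np.array(im['rvec'],float))[0]
    o=-Rm.T@np.array(im['tvec'],float).ravel()
    return o,Rm.T@np.array([u[0],u[1],1.])
def onz(im,uv,z):
    o,d=ray(im,uv);return o+d*(z-o[2])/d[2]
def proj(im,P):
    Rm=cv2.Rodrigues(np.array(im['rvec'],float))[0]
    c=Rm@np.array(P,float)+np.array(im['tvec'],float).ravel()
    s=c[:2]/c[2]; s=s*(1+im['k1']*(s@s)); K=np.array(im['K'])
    return np.array([K[0,0]*s[0]+K[0,2],K[1,1]*s[1]+K[1,2]])
E
python3 - <<'E'
from h import *
np.set_printoptions(precision=1,suppress=True)
print(env.state(), env.tip_reach)
for c in ['top','side','wrist']:
    im=snap(c,c+'0.png'); print(c,im['k1'],cam2w(im,[0,0,0]))
    for n in ['stud','mat','nut_a_top','socket_small_mid','socket_medium_mid','socket_large_mid','calculator','mug','lens_can']:
        for r in finder.landmark_of(c,n)[:3]: print(n,round(r['p'],2),cam2w(im,r['centre']))
E
```

```text
pics
{'clock': 0.0, 'joint_positions': array([-73.8,  18. ,  -2.8,  69.3,  -0. ,  90. ]), 'dq': array([ 0. ,  0. ,  0. ,  0.1,  0. , -0.1]), 'tau': array([  0., -54.,  34.,   0.,  -0.,  -0.]), 'tcp_pos': array([ 167.3, -575.7,  255.4]), 'tool_rot': array([-179.9,    0. ,   16.2]), 'ft_force': array([-0.7, -0.5,  1.2]), 'wrist_torque': array([ 0., -0.,  0.]), 'finger_gap': 85.22112976154082} 25.0
top -0.031024378166899215 [ 273.8  -13.1 1218.4]
stud 0.72 [ 507.7 -249.8    9.8]
stud 0.3 [661.1 336.6   1.2]
stud 0.24 [499.7  -7.2  34.3]
mat 0.74 [509.   -7.2   2.1]
socket_small_mid 0.48 [471.4  66.4  28.8]
socket_medium_mid 0.65 [502.1  -8.8  33.5]
socket_medium_mid 0.19 [ 506.8 -248.2   24.3]
socket_large_mid 0.55 [530.2 -86.5  32.9]
calculator 0.62 [ 360.9 -310.4   -0. ]
calculator 0.45 [ 506.5 -247.6   24.9]
mug 0.78 [662.5 339.4   0.3]
lens_can 0.8 [616.4 211.5   4. ]
side -0.028432577945010785 [-178.4  940.6  552.5]
stud 0.92 [ 512.1 -249.2   11.2]
stud 0.7 [ 513.  -251.5   20.8]
stud 0.63 [ 357.7 -314.5    4.7]
mat 0.73 [509.6  -4.5   2.5]
mat 0.46 [ 662.1 -340.9   20.2]
mat 0.41 [477.6  67.3  29.8]
socket_small_mid 0.63 [476.   63.1  30.3]
socket_medium_mid 0.49 [504.9 -10.5  33. ]
socket_large_mid 0.72 [532.2 -87.4  35.5]
mug 0.97 [667.8 340.5   1.5]
lens_can 0.46 [510.7  -6.5  33.5]
wrist -0.06955389099497233 [ 233.9 -557.8  374.2]
```

View pics/top0.png

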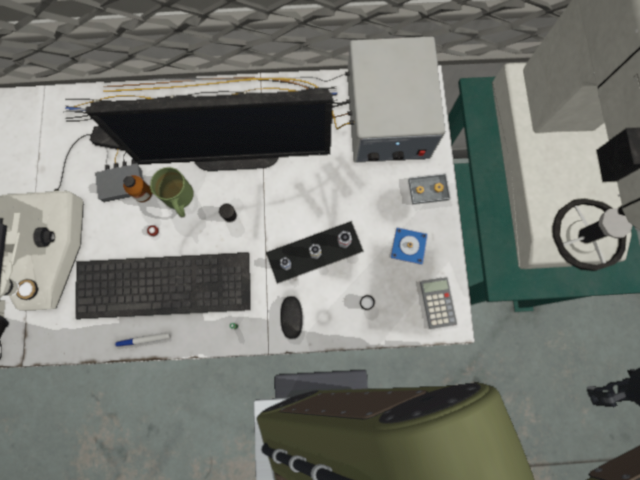

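View pics/side0.png

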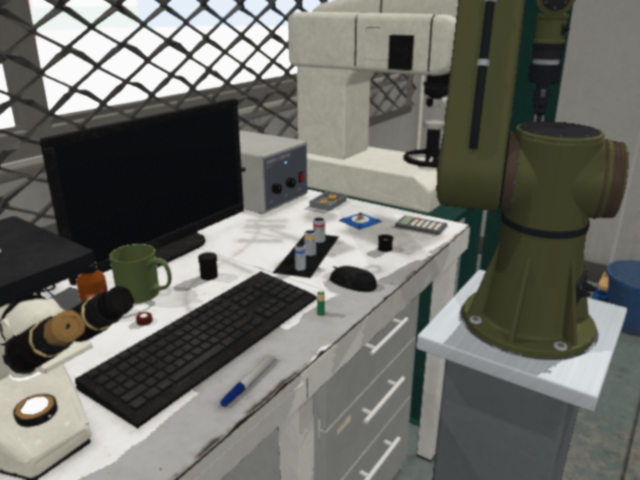

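View pics/wrist0.png

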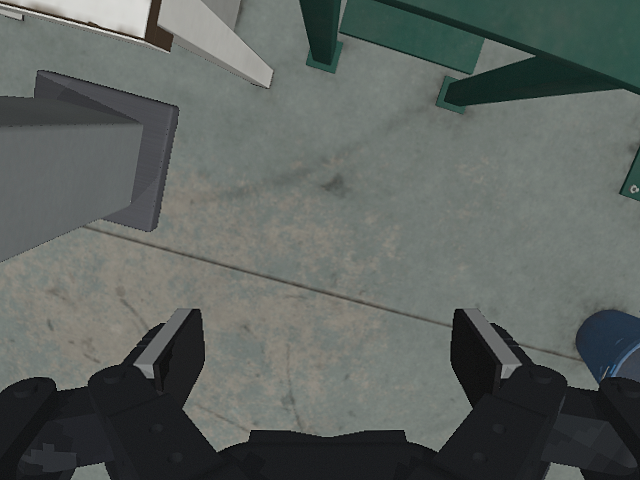

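```bash
cat >> h.py <<'E'
def tool(s=None):
    s=s or env.state(); return np.array(s['tcp_pos']),R.from_euler('xyz',s['tool_rot'],degrees=True)
def plan(pos,yaw,s=None):
    """total tool-frame shift units(20mm) and yaw units(.08rad) about tool z, keeping down"""
    p,r=tool(s); d=r.inv().apply(np.array(pos)-p)/20
    tgt=R.from_euler('xyz',[180,0,yaw],degrees=True); rv=(r.inv()*tgt).as_rotvec()/.08
    return d,rv
E
python3 - <<'E'
from h import *
np.set_printoptions(precision=2,suppress=True)
im=snap('wrist'); p,r=tool()
print(im['K']); print('cam in tool',r.inv().apply(cam2w(im,[0,0,0])-p)); 
o,d=ray(im,(320,240)); print('axis in tool',r.inv().apply(d)); print(onz(im,(320,240),15), p)
print(plan([440,-270,150],16.2))
E
```

```text
[[420.63   0.   327.09]
 [  0.   420.63 241.61]
 [  0.     0.     1.  ]]
cam in tool [  68.98    0.9  -117.87]
axis in tool [-0.27 -0.02  0.96]
[ 136.03 -580.02   15.  ] [ 167.44 -576.17  256.32]
(array([ 17.36, -10.9 ,   5.32]), array([ 0., -0.,  0.]))
```

```bash
python3 - <<'E'
from h import *
np.set_printoptions(precision=3,suppress=True)
print(plan([500,-252,110],16.2))
E
```

```text
(array([ 20.491, -10.924,   7.317]), array([ 0.   , -0.   ,  0.001]))
```

Emit:
{"op": "step_arm", "data": {"deltas": [1,-0.545,0.36,0,0,0,0,1,-0.545,0.36,0,0,0,0,1,-0.545,0.36,0,0,0,0,1,-0.545,0.36,0,0,0,0,1,-0.545,0.36,0,0,0,0,1,-0.545,0.36,0,0,0,0,1,-0.545,0.36,0,0,0,0,1,-0.545,0.36,0,0,0,0,1,-0.545,0.36,0,0,0,0,1,-0.545,0.36,0,0,0,0,1,-0.545,0.36,0,0,0,0,1,-0.545,0.36,0,0,0,0,1,-0.545,0.36,0,0,0,0,1,-0.545,0.36,0,0,0,0,1,-0.545,0.36,0,0,0,0,1,-0.545,0.36,0,0,0,0,1,-0.545,0.36,0,0,0,0,1,-0.545,0.36,0,0,0,0,1,-0.545,0.36,0,0,0,0,1,-0.545,0.36,0,0,0,0]}}

```text
clock: 3.22
tcp_pos: [491.5, -254.4, 112.1]
tool_rot: [180.0, -0.0, 16.2]
ft_force: [-0.5, -1.0, 0.1]
finger_gap: 85.4
```

Emit:
{"op": "step_arm", "data": {"deltas": [0.25,0,0,0,0,0,0,0.25,0,0,0,0,0,0,0,0,0,0,0,0,0]}}

```text
clock: 3.47
tcp_pos: [501.1, -252.6, 112.6]
tool_rot: [180.0, -0.0, 16.2]
ft_force: [-0.2, -0.1, 0.3]
finger_gap: 84.9
```

```bash
python3 - <<'E'
from h import *
np.set_printoptions(precision=2,suppress=True)
im=snap('wrist','w1.png'); s=env.state(); print(s['clock'],s['tcp_pos'],s['tool_rot'],s['ft_force'])
for n in ['stud','nut_a_top']:
    for r in finder.landmark_of('wrist',n)[:3]: c=cam2w(im,r['centre']); print(n,round(r['p'],2),c,proj(im,c))
a=im['frame'][:,:,::-1]; cv2.imwrite('pics/w1z.png',cv2.resize(a[100:320,200:440],None,fx=3,fy=2.7,interpolation=cv2.INTER_CUBIC)[:600,:800])
E
```

```text
3.5167 [ 500.53 -253.03  112.67] [179.96  -0.01  16.2 ] [0.46 0.34 0.59]
stud 0.81 [ 509.9  -248.51    6.71] [322.19 234.7 ]
```

View pics/w1.png

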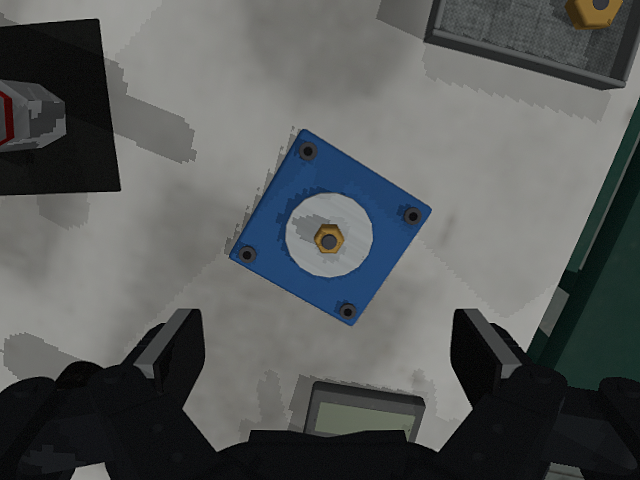

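View pics/w1z.png

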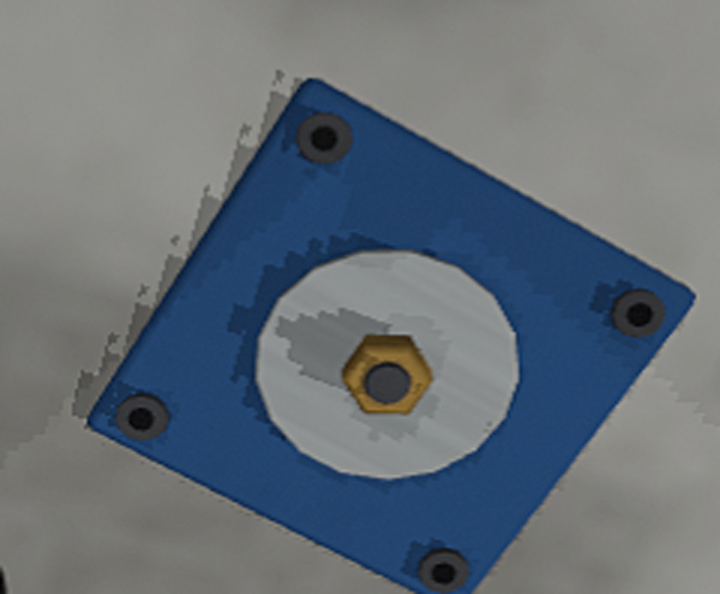

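```bash
cat >> h.py <<'E'
from scipy.optimize import minimize
def hexpts(c,af,yaw,z):
    a=np.radians(yaw+30+60*np.arange(6)); r=af/np.sqrt(3)
    return np.c_[c[0]+r*np.cos(a),c[1]+r*np.sin(a),np.full(6,z)]
def prismmask(im,c,af,yaw,z0,z1,S=8,box=None,bev=0):
    x0,y0,x1,y1=box
    pts=[proj(im,P) for P in hexpts(c,af,yaw,z0)]+[proj(im,P) for P in hexpts(c,af,yaw,z1-bev)]+[proj(im,P) for P in hexpts(c,af-2*bev,yaw,z1)]
    q=(np.array(pts)-[x0,y0]+0.5)*S-0.5
    m=np.zeros(((y1-y0)*S,(x1-x0)*S),np.uint8); cv2.fillConvexPoly(m,cv2.convexHull(np.round(q*16).astype(np.int32)),1,shift=4)
    return m.reshape(y1-y0,S,x1-x0,S).mean((1,3))
def fitprism(im,mask,c0,af0,z0,z1,box,freeaf=True,bev=0):
    best=None
    for y0 in (0,15,30,45):
        def f(v): 
            return np.abs(prismmask(im,v[:2],v[3] if freeaf else af0,v[2],z0,z1,8,box,bev)-mask).sum()
        v0=[c0[0],c0[1],y0]+([af0] if freeaf else [])
        sim=np.array([v0]+[np.array(v0)+d for d in np.diag([3,3,10,2][:len(v0)])])
        r=minimize(f,v0,method='Nelder-Mead',options=dict(initial_simplex=sim,maxiter=600,xatol=.01,fatol=.05))
        if best is None or r.fun<best.fun: best=r
    return best
E
python3 - <<'E'
from h import *
np.set_printoptions(precision=2,suppress=True)
im=snap('wrist'); f=im['frame']; hsv=cv2.cvtColor(f,cv2.COLOR_RGB2HSV)
b=(295,205,365,275); x0,y0,x1,y1=b
h=hsv[y0:y1,x0:x1]
m=((h[...,0]>8)&(h[...,0]<35)&(h[...,1]>110)).astype(np.uint8)
cn=max(cv2.findContours(m,0,cv2.CHAIN_APPROX_NONE)[0],key=cv2.contourArea)
M=np.zeros_like(m);cv2.drawContours(M,[cn],-1,1,-1)
print(M.sum(),cv2.boundingRect(cn))
for af in (14,18):
    r=fitprism(im,M.astype(float),[508,-250],af,10,20,b,True,1.5);print(r.x,r.x[2]%60,r.fun)
# boss
bb=cv2.inRange(hsv,(0,0,120),(180,60,255)); 
blue=cv2.inRange(hsv,(100,120,40),(125,255,255))
cn=max(cv2.findContours(blue,0,cv2.CHAIN_APPROX_NONE)[0],key=cv2.contourArea)
box=cv2.minAreaRect(cn); print('plate',box, onz(im,box[0],6))
inner=np.zeros_like(blue);cv2.drawContours(inner,[cn],-1,255,-1); hole=cv2.bitwise_and(inner,255-blue)
hole=cv2.morphologyEx(hole,cv2.MORPH_OPEN,np.ones((5,5)))
cs=max(cv2.findContours(hole,0,cv2.CHAIN_APPROX_NONE)[0],key=cv2.contourArea)
hull=cv2.convexHull(cs); e=cv2.fitEllipse(hull); print('boss',e,onz(im,e[0],9))
E
```

```text
656 (19, 17, 30, 29)
[ 510.91 -251.79   16.04   13.51] 16.04353747777109 21.890625
[ 510.9  -251.78   15.98   13.52] 15.982600999518965 22.21875
plate ((330.3900451660156, 227.96267700195312), (153.68148803710938, 149.8553924560547), 30.068584442138672) [ 513.43 -252.44    6.  ]
boss ((328.090087890625, 231.96359252929688), (85.5273208618164, 88.4242172241211), 91.28858184814453) [ 511.64 -251.63    9.  ]
```

```bash
python3 - <<'E'
from h import *
np.set_printoptions(precision=3,suppress=True)
print(plan([470,65,140],16.2))
E
```

```text
(array([  2.988, -15.7  ,  -1.373]), array([ 0.006, -0.001, -0.015]))
```

Emit:
{"op": "step_arm", "data": {"deltas": [0.19,-0.98,-0.15,0,0,0,0.3,0.19,-0.98,-0.15,0,0,0,0.3,0.19,-0.98,-0.15,0,0,0,0.3,0.19,-0.98,-0.15,0,0,0,0.3,0.19,-0.98,-0.15,0,0,0,0.3,0.19,-0.98,-0.15,0,0,0,0.3,0.19,-0.98,-0.15,0,0,0,0.3,0.19,-0.98,-0.15,0,0,0,0.3,0.19,-0.98,-0.15,0,0,0,0.3,0.19,-0.98,0,0,0,0,0.3,0.19,-0.98,0,0,0,0,0.3,0.19,-0.98,0,0,0,0,0.3,0.19,-0.98,0,0,0,0,0.3,0.19,-0.98,0,0,0,0,0.3,0.19,-0.98,0,0,0,0,0.3,0.14,-0.98,0,0,0,0,0.3,0,0,0,0,0,0,0.3,0,0,0,0,0,0,0.3]}}

```text
clock: 5.17
tcp_pos: [470.1, 65.4, 139.6]
tool_rot: [180.0, -0.0, 16.3]
ft_force: [0.4, -0.4, 0.2]
finger_gap: 60.0
```

```bash
python3 - <<'E'
from h import *
np.set_printoptions(precision=2,suppress=True)
im=snap('wrist','w2.png'); s=env.state(); print(s['clock'],s['tcp_pos'],s['tool_rot'],s['ft_force'],s['finger_gap'])
for n in ['socket_small_mid']:
    for r in finder.landmark_of('wrist',n)[:3]: c=cam2w(im,r['centre']); print(n,round(r['p'],2),c,proj(im,c))
    for i,r in enumerate(finder.masks_of('wrist',n)[:2]):
        m=np.array(r['pixels']); ys,xs=np.nonzero(m); print(r['p'],xs.min(),xs.max(),ys.min(),ys.max(),m.sum()); np.save(f'm{i}.npy',m)
E
```

```text
5.2167 [470.23  64.85 139.53] [179.97  -0.01  16.2 ] [0.56 0.26 0.13] 59.83662816619095
socket_small_mid 0.9 [475.18  63.03  29.3 ] [331.53 241.96]
0.82 304 351 210 274 2376
```

View pics/w2.png

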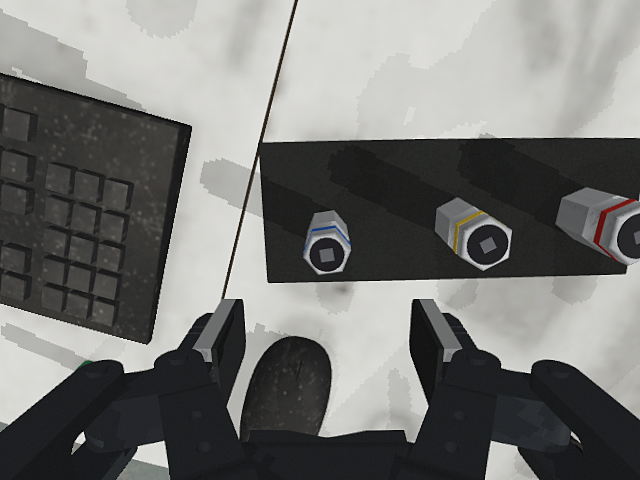

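```bash
python3 - <<'E'
from h import *
np.set_printoptions(precision=2,suppress=True)
im=snap('wrist'); m=np.load('m0.npy'); b=(280,190,375,300); x0,y0,x1,y1=b
M=m[y0:y1,x0:x1].astype(float)
r=fitprism(im,M,[475,63],21,3,58,b,False);print(r.x,r.x[2]%60,r.fun)
r2=fitprism(im,M,[475,63],21,3,58,b,True);print(r2.x,r2.fun)
f=im['frame'].copy()
for z in (3,58): 
    q=np.array([proj(im,P) for P in hexpts(r.x[:2],21,r.x[2],z)])
    q=((q-[x0,y0])*6).astype(int)
    if z==3: Z=cv2.resize(f[y0:y1,x0:x1,::-1],None,fx=6,fy=5.4,interpolation=cv2.INTER_CUBIC); Z=cv2.resize(f[y0:y1,x0:x1,::-1],None,fx=6,fy=6,interpolation=cv2.INTER_CUBIC)
    cv2.polylines(Z,[q],True,(0,255,0),1)
cv2.imwrite('pics/w2z.png',Z[:600])
E
```

```text
[476.91  65.26  24.47] 24.470035172811425 67.03125
[476.91  65.25  24.76  21.  ] 66.921875
```

View pics/w2z.png

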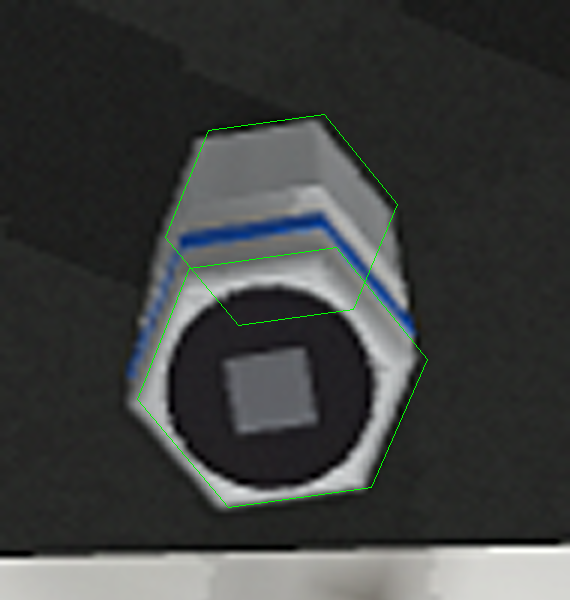

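Emit:
{"op": "step_arm", "data": {"deltas": [0,0,0,0,0,0.95,0.3,0,0,0,0,0,0.95,0.3,0,0,0,0,0,0.95,0.3,0,0,0,0,0,0.95,0.3,0,0,0,0,0,0.95,0.3,0,0,0,0,0,0,0.3]}}

```text
clock: 5.87
tcp_pos: [472.2, 2.5, 139.3]
tool_rot: [-177.1, 0.3, -1.5]
ft_force: [0.1, 0.7, -1.1]
finger_gap: 59.6
```

```bash
python3 - <<'E'
from h import *
np.set_printoptions(precision=3,suppress=True)
s=env.state();print(s['tcp_pos'],s['tool_rot'],s['finger_gap'])
print(plan([476.9,65.2,60],-5.5))
im=snap('wrist','w3.png')
hsv=cv2.cvtColor(im['frame'],cv2.COLOR_RGB2HSV)
m=np.array(finder.masks_of('wrist','socket_small_mid')[0]['pixels']); ys,xs=np.nonzero(m); b=(xs.min()-20,ys.min()-20,xs.max()+20,ys.max()+20)
x0,y0,x1,y1=b
r=fitprism(im,m[y0:y1,x0:x1].astype(float),[476,65],21,3,58,b,False);print(r.x,r.x[2]%60,r.fun)
Z=cv2.resize(im['frame'][y0:y1,x0:x1,::-1],None,fx=5,fy=5,interpolation=cv2.INTER_CUBIC)
for z in (3,58):
    q=((np.array([proj(im,P) for P in hexpts(r.x[:2],21,r.x[2],z)])-[x0,y0]+.5)*5).astype(int); cv2.polylines(Z,[q],True,(0,255,0),1)
cv2.imwrite('pics/w3z.png',Z[:600,:800])
E
```

```text
[472.249   2.517 139.254] [-177.136    0.282   -1.477] 59.57740848196738
(array([ 0.171, -2.937,  4.114]), array([-0.622,  0.083,  0.876]))
[476.8    65.88   26.708] 26.707678176542785 149.703125
```

View pics/w3z.png

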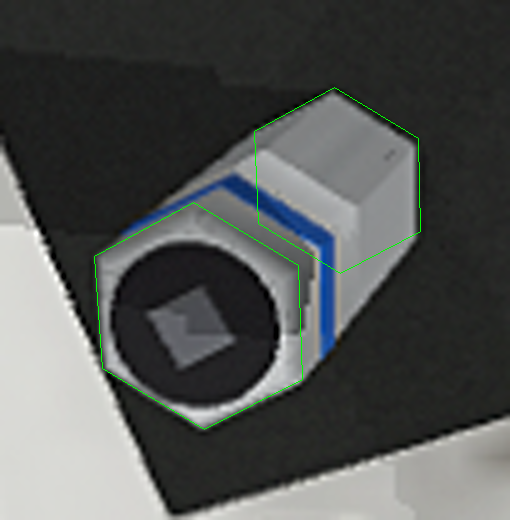

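```bash
python3 - <<'E'
from h import *
np.set_printoptions(precision=2,suppress=True)
s=env.state();print(s)
E
```

```text
{'clock': 5.9667, 'joint_positions': array([ -1.32,   9.37, -29.91,  50.98,   2.93, 179.93]), 'dq': array([ 1.93,  0.03,  0.02, -0.16,  0.2 , -0.04]), 'tau': array([ -0.88, -40.61,  30.09,   0.06,   0.14,  -0.  ]), 'tcp_pos': array([472.3 ,   4.77, 139.3 ]), 'tool_rot': array([-177.07,    0.27,   -1.25]), 'ft_force': array([-0.38,  0.29,  0.13]), 'wrist_torque': array([-0.06, -0.02,  0.  ]), 'finger_gap': 60.0430922230677}
```

Emit:
{"op": "step_arm", "data": {"deltas": [0,0,0,0,0,-1,0.3,0,0,0,0,0,-1,0.3,0,0,0,0,0,-1,0.3,0,0,0,0,0,-1,0.3,0,0,0,0,0,-1,0.3,0,0,0,0,0,-1,0.3,0,0,0,0,0,-1,0.3,0,0,0,0,0,0,0.3]}}

```text
clock: 6.63
tcp_pos: [472.3, 6.6, 139.3]
tool_rot: [-177.4, -1.3, 31.1]
ft_force: [0.2, 0.1, -0.2]
finger_gap: 59.7
```

```bash
python3 - <<'E'
from h import *
np.set_printoptions(precision=2,suppress=True)
s=env.state();print(s['tcp_pos'],s['tool_rot'],s['joint_positions'])
print(plan([476.9,65.2,100],54.5))
E
```

```text
[472.25   6.57 139.3 ] [-177.37   -1.33   31.12] [ -1.1    9.37 -29.92  50.98   2.93 147.74]
(array([ 1.67, -2.3 ,  2.11]), array([-0.51, -0.4 , -5.09]))
```

Emit:
{"op": "step_arm", "data": {"deltas": [0,0,0,-0.085,-0.067,-0.85,0.3,0,0,0,-0.085,-0.067,-0.85,0.3,0,0,0,-0.085,-0.067,-0.85,0.3,0,0,0,-0.085,-0.067,-0.85,0.3,0,0,0,-0.085,-0.067,-0.85,0.3,0,0,0,-0.085,-0.067,-0.85,0.3,0,0,0,0,0,0,0.3,0,0,0,0,0,0,0.3]}}

```text
clock: 7.3
tcp_pos: [472.3, 6.4, 139.3]
tool_rot: [180.0, -0.0, 54.2]
ft_force: [-0.6, -0.8, -1.0]
finger_gap: 59.9
```

```bash
python3 - <<'E'
from h import *
np.set_printoptions(precision=2,suppress=True)
s=env.state();print(s['tcp_pos'],s['tool_rot'],s['joint_positions'])
print(plan([476.9,65.2,120],54.5))
E
```

```text
[472.25   6.45 139.32] [179.99  -0.01  54.22] [  0.78   9.15 -30.12  50.71   0.   126.57]
(array([ 2.52, -1.53,  0.97]), array([ 0.  , -0.  , -0.06]))
```

Emit:
{"op": "step_arm", "data": {"deltas": [0.84,-0.51,0.3,0,0,-0.02,0.3,0.84,-0.51,0.3,0,0,-0.02,0.3,0.84,-0.51,0.3,0,0,-0.02,0.3,0,0,0,0,0,0,0.3,0,0,0,0,0,0,0.3]}}

```text
clock: 7.72
tcp_pos: [476.4, 65.4, 121.0]
tool_rot: [-180.0, 0.0, 54.6]
ft_force: [-0.0, 0.2, 0.3]
finger_gap: 59.7
```

```bash
cat >> h.py <<'E'
def sock(c0,af,fn,z0=3,z1=58,name='socket_small_mid',sc=5,mask=None):
    im=viewer.get_image('wrist')
    m=np.array(finder.masks_of('wrist',name)[0]['pixels']) if mask is None else mask
    n,l,st,_=cv2.connectedComponentsWithStats(m.astype(np.uint8)); k=1+np.argmax(st[1:,4]); m=l==k
    ys,xs=np.nonzero(m); x0,y0,x1,y1=b=(xs.min()-20,ys.min()-20,xs.max()+20,ys.max()+20)
    r=fitprism(im,m[y0:y1,x0:x1].astype(float),c0,af,z0,z1,b,False);print(r.x,r.x[2]%60,r.fun,m.sum())
    Z=cv2.resize(im['frame'][y0:y1,x0:x1,::-1],None,fx=sc,fy=sc,interpolation=cv2.INTER_CUBIC)
    for z in (z0,z1):
        q=((np.array([proj(im,P) for P in hexpts(r.x[:2],af,r.x[2],z)])-[x0,y0]+.5)*sc).astype(int); cv2.polylines(Z,[q],True,(0,255,0),1)
    cv2.imwrite('pics/'+fn,Z[:600,:800]); cv2.imwrite('pics/full_'+fn,im['frame'][:,:,::-1])
    return im,r.x
E
python3 - <<'E'
from h import *
np.set_printoptions(precision=2,suppress=True)
s=env.state();print(s['tcp_pos'],s['tool_rot'],s['joint_positions'])
im,x=sock([476.9,65.2],21,'w4.png')
print(plan([x[0],x[1],42],54.5))
E
```

```text
[476.41  65.36 120.98] [-179.99    0.04   54.62] [  7.83  11.15 -30.38  48.51  -0.03 133.21]
[476.66  66.47  26.32] 26.323088524734462 104.0625 2787
(array([ 0.08, -0.06,  3.97]), array([0.01, 0.  , 0.01]))
```

View pics/w4.png

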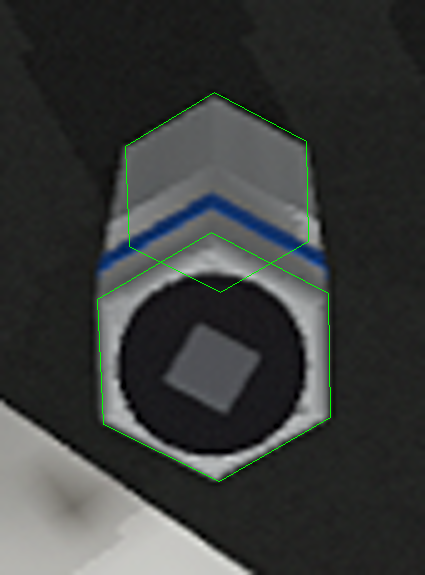

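View pics/full_w4.png

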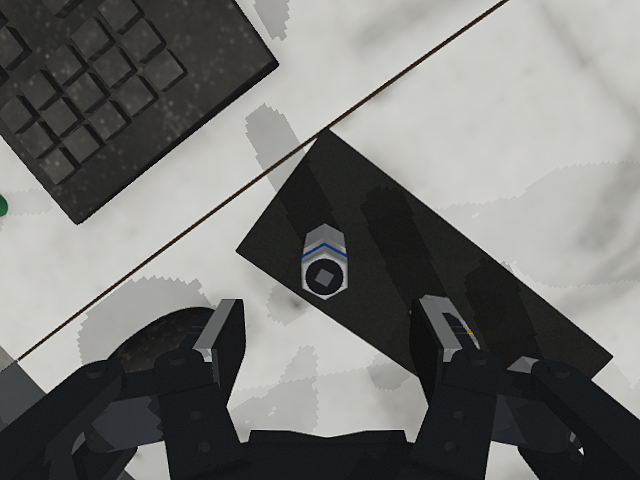

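```bash
python3 - <<'E'
from h import *
np.set_printoptions(precision=2,suppress=True)
im=snap('top'); p,r=tool()
for uv in [(291,296),(283,303),(300,303)]:
    for z in (0,30): w=onz(im,uv,z); print(uv,z,w,r.inv().apply(w-p))
E
```

```text
(291, 296) 0 [395.16  57.54   0.  ] [-52.82 -62.63 121.46]
(291, 296) 30 [392.17  55.8   30.  ] [-55.98 -64.04  91.46]
(283, 303) 0 [378.65  78.4    0.  ] [-45.4  -88.18 121.44]
(283, 303) 30 [376.06  76.15  30.  ] [-48.74 -88.96  91.44]
(300, 303) 0 [376.33  35.61   0.  ] [-81.6  -65.25 121.46]
(300, 303) 30 [373.8   34.41  30.  ] [-84.05 -66.59  91.46]
```

Emit:
{"op": "step_arm", "data": {"deltas": [0.02,-0.01,0.8,0,0,0,0.45,0.02,-0.01,0.8,0,0,0,0.45,0.02,-0.01,0.8,0,0,0,0.45,0,0,0.8,0,0,0,0.45,0,0,0.7,0,0,0,0.45,0,0,0,0,0,0,0.45,0,0,0,0,0,0,0.45]}}

```text
clock: 8.45
tcp_pos: [476.3, 65.5, 43.1]
tool_rot: [-180.0, 0.1, 54.5]
ft_force: [-0.3, -0.5, 0.4]
finger_gap: 46.9
```

Emit:
{"op": "step_arm", "data": {"deltas": [0,0,0,0,0,0,0.6,0,0,0,0,0,0,0.7,0,0,0,0,0,0,0.8,0,0,0,0,0,0,0.9,0,0,0,0,0,0,1,0,0,0,0,0,0,1,0,0,0,0,0,0,1], "squeeze": 40}}

```text
clock: 9.03
tcp_pos: [477.9, 66.2, 44.4]
tool_rot: [179.9, -0.1, 54.6]
ft_force: [-1.2, -0.7, 6.2]
finger_gap: 20.8
```

Emit:
{"op": "step_arm", "data": {"deltas": [0,0,-0.5,0,0,0,1,0,0,-1,0,0,0,1,0,0,-1,0,0,0,1,0,0,-1,0,0,0,1,0,0,-0.5,0,0,0,1,0,0,0,0,0,0,1,0,0,0,0,0,0,1], "squeeze": 70}}

```text
clock: 9.62
tcp_pos: [477.2, 66.3, 123.6]
tool_rot: [179.9, -0.0, 54.6]
ft_force: [0.6, -0.3, -1.5]
finger_gap: 20.4
```

```bash
python3 - <<'E'
from h import *
np.set_printoptions(precision=2,suppress=True)
s=env.state();print(s['clock'],s['tcp_pos'],s['tool_rot'],s['finger_gap'],s['ft_force'],s['wrist_torque'])
im=snap('wrist','w5.png')
print(plan([511,-251.8,130],46.2))
E
```

```text
9.6167 [477.2   66.25 123.58] [179.93  -0.04  54.63] 20.42536599866128 [ 0.57 -0.33 -1.54] [ 0.01 -0.   -0.01]
(array([-11.96,  10.61,  -0.36]), array([-0.  ,  0.  ,  1.84]))
```

View pics/w5.png

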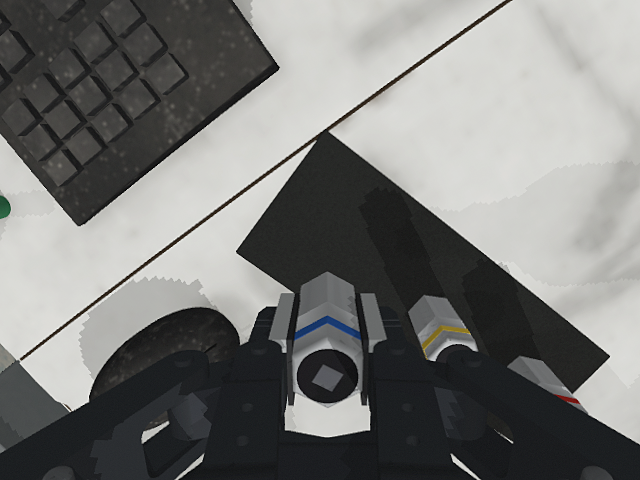

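Emit:
{"op": "step_arm", "data": {"deltas": [0,0,-0.2,0,0,0.46,1,0,0,-0.2,0,0,0.46,1,0,0,0,0,0,0.46,1,0,0,0,0,0,0.46,1,0,0,0,0,0,0,1]}}

```text
clock: 10.08
tcp_pos: [475.8, 66.0, 129.8]
tool_rot: [-179.9, 0.1, 46.1]
ft_force: [0.5, 0.6, -1.1]
finger_gap: 20.1
```

```bash
python3 - <<'E'
from h import *
np.set_printoptions(precision=2,suppress=True)
s=env.state();print(s['clock'],s['tcp_pos'],s['tool_rot'],s['finger_gap'])
print(plan([490,-273.5,100],46))
E
```

```text
10.0833 [475.79  66.   129.81] [-179.93    0.12   46.14] 20.11500578947536
(array([-11.75,  12.28,   1.5 ]), array([-0.02,  0.03,  0.03]))
```

Emit:
{"op": "step_arm", "data": {"deltas": [-0.734,0.767,0,0,0,0,1,-0.734,0.767,0,0,0,0,1,-0.734,0.767,0,0,0,0,1,-0.734,0.767,0,0,0,0,1,-0.734,0.767,0,0,0,0,1,-0.734,0.767,0,0,0,0,1,-0.734,0.767,0,0,0,0,1,-0.734,0.767,0,0,0,0,1,-0.734,0.767,0,0,0,0,1,-0.734,0.767,0,0,0,0,1,-0.734,0.767,0,0,0,0,1,-0.734,0.767,0,0,0,0,1,-0.734,0.767,0.35,0,0,0,1,-0.734,0.767,0.35,0,0,0,1,-0.734,0.767,0.4,0,0,0,1,-0.734,0.767,0.4,0,0,0,1,0,0,0,0,0,0,1,0,0,0,0,0,0,1]}}

```text
clock: 11.58
tcp_pos: [490.3, -273.5, 99.6]
tool_rot: [-179.8, 0.0, 46.1]
ft_force: [-1.0, 0.8, -1.2]
finger_gap: 20.0
```

```bash
cat >> h.py <<'E'
def nutfit(im,c0,af=14):
    hsv=cv2.cvtColor(im['frame'],cv2.COLOR_RGB2HSV)
    q=proj(im,[c0[0],c0[1],18]).astype(int); x0,y0,x1,y1=b=(q[0]-35,q[1]-35,q[0]+35,q[1]+35)
    h=hsv[y0:y1,x0:x1]
    m=((h[...,0]>8)&(h[...,0]<35)&(h[...,1]>110)).astype(np.uint8)
    cn=max(cv2.findContours(m,0,cv2.CHAIN_APPROX_NONE)[0],key=cv2.contourArea)
    M=np.zeros_like(m);cv2.drawContours(M,[cn],-1,1,-1)
    r=fitprism(im,M.astype(float),c0,af,10,20,b,True,1.5); return r.x,r.x[2]%60,r.fun,M.sum()
E
python3 - <<'E'
from h import *
np.set_printoptions(precision=2,suppress=True)
s=env.state();print(s['clock'],s['tcp_pos'],s['tool_rot'],s['finger_gap'])
im=snap('wrist','w6.png')
x=nutfit(im,[511,-251.8]);print(x)
print(plan([x[0][0],x[0][1],100],46))
E
```

```text
11.5833 [ 490.28 -273.46   99.62] [-179.85    0.03   46.14] 20.019131761155997
(array([ 510.89, -251.82,   15.56,   13.42]), np.float64(15.562806835160455), np.float64(18.875), np.uint64(743))
(array([1.46, 0.01, 0.01]), array([-0.03,  0.  ,  0.04]))
```

View pics/w6.png

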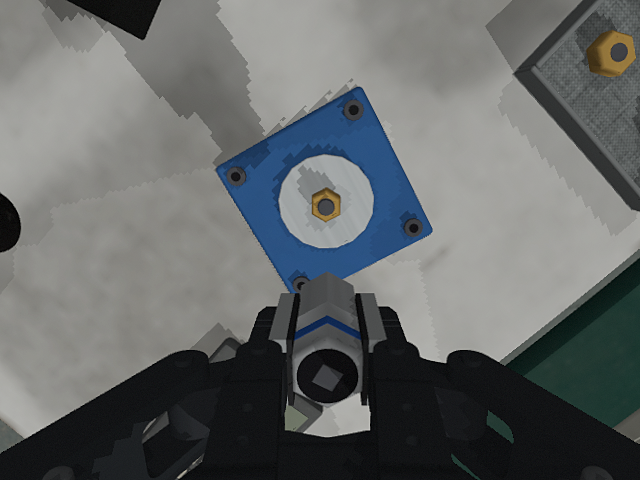

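```bash
python3 - <<'E'
from h import *
im=snap('wrist'); p,r=tool()
x0,y0,x1,y1=270,250,390,420; sc=3.5
Z=cv2.resize(im['frame'][y0:y1,x0:x1,::-1],None,fx=sc,fy=sc,interpolation=cv2.INTER_CUBIC); Z2=Z.copy()
for dx,col in ((0,(0,255,0)),(-2,(0,0,255))):
  c=p+r.apply([dx,0,0])
  for z in (p[2]-41.4,p[2]+13.6):
    q=((np.array([proj(im,P) for P in hexpts(c,21,16.1,z)])-[x0,y0]+.5)*sc).astype(int); cv2.polylines(Z,[q],True,col,1)
cv2.imwrite('pics/w6z.png',np.hstack([Z[:600,:400],Z2[:600,:400]]))
E
```

```text
(no output)
```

View pics/w6z.png

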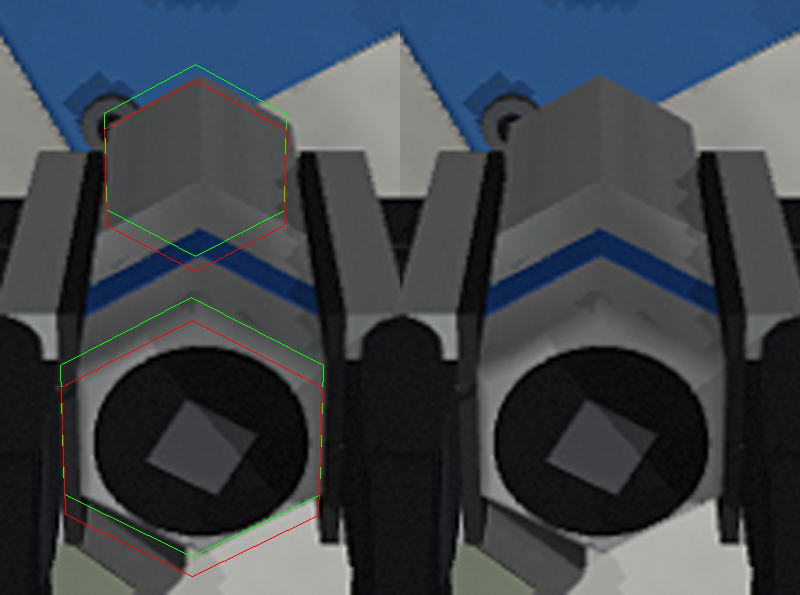

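Emit:
{"op": "step_arm", "data": {"deltas": [0.5,-0.005,0,-0.01,0,0.01,1,0.5,0,0,-0.01,0,0.01,1,0.5,0,0,-0.01,0,0,1,0,0,0.6,0,0,0,1,0,0,0.6,0,0,0,1,0,0,0.43,0,0,0,1,0,0,0,0,0,0,1,0,0,0,0,0,0,1]}}

```text
clock: 12.35
tcp_pos: [512.2, -250.7, 68.5]
tool_rot: [179.9, 0.0, 46.2]
ft_force: [-0.1, -0.4, -0.3]
finger_gap: 20.1
```

```bash
python3 - <<'E'
from h import *
np.set_printoptions(precision=2,suppress=True)
s=env.state();print(s['clock'],s['tcp_pos'],s['tool_rot'],s['finger_gap'],s['ft_force'])
im=snap('wrist'); p,r=tool()
x0,y0,x1,y1=220,210,430,370; sc=3.5
Z=cv2.resize(im['frame'][y0:y1,x0:x1,::-1],None,fx=sc,fy=sc,interpolation=cv2.INTER_CUBIC)
cv2.imwrite('pics/w7.png',Z)
im=snap('side'); q=proj(im,[511,-252,30]).astype(int);print(q)
Z=cv2.resize(im['frame'][q[1]-50:q[1]+40,q[0]-60:q[0]+60,::-1],None,fx=6,fy=6,interpolation=cv2.INTER_CUBIC)
cv2.imwrite('pics/s7.png',Z)
E
```

```text
12.35 [ 512.19 -250.74   68.47] [179.91   0.02  46.16] 20.140556780477308 [-0.06 -0.41 -0.31]
[360 212]
```

View pics/w7.png

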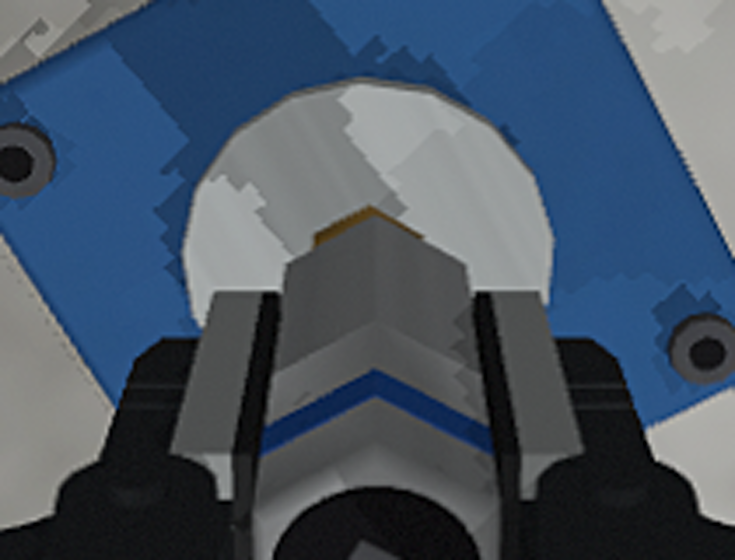

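View pics/s7.png

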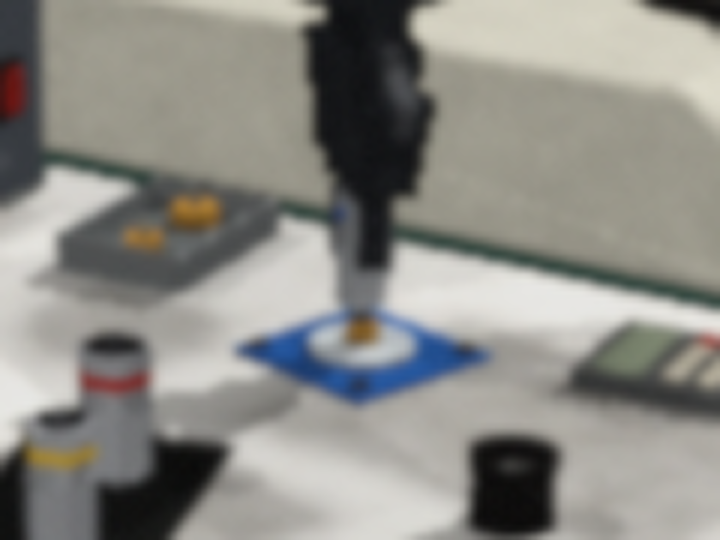

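```bash
python3 - <<'E'
from h import *
np.set_printoptions(precision=2,suppress=True)
im=viewer.get_image('wrist'); p,r=tool()
def z(P): return (proj(im,P)-[220,210]+.5)*3.5
n=np.array([510.9,-251.8,0]); 
for zz in (10,18.5): v=n+r.apply([8.08,0,0]); v[2]=zz; print('nut',zz,z(v))
for zz in (26,27,28): v=p+r.apply([12.12,0,0]); v[2]=zz; print('sock',zz,z(v))
for zz in (26,27,28): v=p+r.apply([11.12,0,0]); v[2]=zz; print('sock -1',zz,z(v))
w=r.inv().apply(n-p); print('nut in tool',w)
E
```

```text
nut 10 [359.3 201.2]
nut 18.5 [358.84 224.27]
sock 26 [369.65 202.5 ]
sock 27 [369.65 205.38]
sock 28 [369.65 208.29]
sock -1 26 [369.66 210.64]
sock -1 27 [369.66 213.56]
sock -1 28 [369.66 216.51]
nut in tool [-1.42 -1.58 69.47]
```

Emit:
{"op": "step_arm", "data": {"deltas": [-0.025,-0.05,0,0,0,0,1,0,0,0.1,0,0,0,1,0,0,0.1,0,0,0,1,0,0,0.1,0,0,0,1,0,0,0,0,0,0,1,0,0,0,0,0,0,1]}}

```text
clock: 13.0
tcp_pos: [511.0, -251.2, 62.5]
tool_rot: [179.9, 0.0, 46.1]
ft_force: [0.1, 0.3, -1.1]
finger_gap: 20.1
```

```bash
python3 - <<'E'
from h import *
np.set_printoptions(precision=2,suppress=True)
s=env.state();print(s['clock'],s['tcp_pos'],s['tool_rot'],s['finger_gap'],s['ft_force'])
im=snap('wrist'); p,r=tool()
x0,y0,x1,y1=220,210,430,370; sc=3.5
Z=cv2.resize(im['frame'][y0:y1,x0:x1,::-1],None,fx=sc,fy=sc,interpolation=cv2.INTER_CUBIC)
cv2.imwrite('pics/w8.png',Z)
E
```

```text
13.0 [ 510.95 -251.25   62.54] [179.87   0.01  46.1 ] 20.092086639645135 [ 0.06  0.28 -1.07]
```

View pics/w8.png

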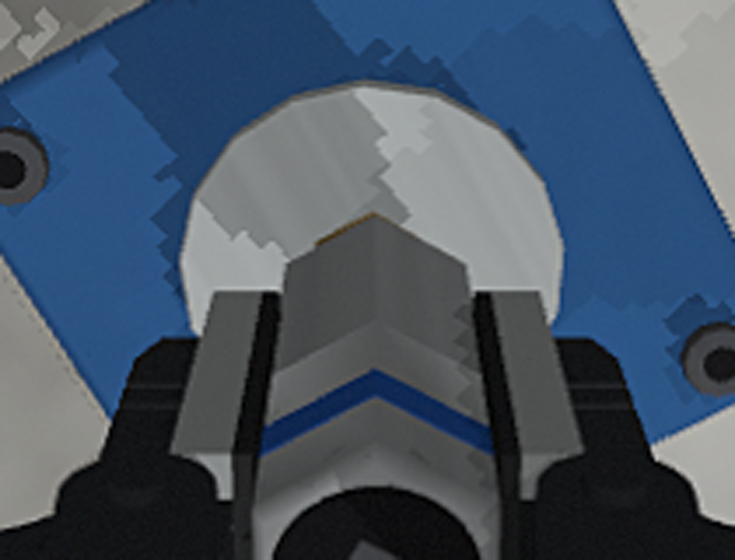

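Emit:
{"op": "step_arm", "data": {"deltas": [0,-0.03,0,0,0,0,1,0,0,0.08,0,0,0,1,0,0,0.08,0,0,0,1,0,0,0.08,0,0,0,1,0,0,0,0,0,0,1]}}

```text
clock: 13.47
tcp_pos: [510.5, -250.8, 57.5]
tool_rot: [179.9, 0.0, 46.1]
ft_force: [-0.3, 0.7, -2.6]
finger_gap: 20.5
```

Emit:
{"op": "step_arm", "data": {"deltas": [0,0,0.08,0,0,0,1,0,0,0.08,0,0,0,1,0,0,0.08,0,0,0,1,0,0,0,0,0,0,1,0,0,0,0,0,0,1]}}

```text
clock: 13.88
tcp_pos: [510.6, -250.8, 53.0]
tool_rot: [179.9, 0.0, 46.1]
ft_force: [0.1, -0.5, -0.7]
finger_gap: 20.1
```

Emit:
{"op": "step_arm", "data": {"deltas": [0,0,0.05,0,0,0,1,0,0,0.05,0,0,0,1,0,0,0.05,0,0,0,1,0,0,0,0,0,0,1,0,0,0,0,0,0,1]}}

```text
clock: 14.3
tcp_pos: [511.0, -251.0, 51.5]
tool_rot: [179.8, -0.0, 46.1]
ft_force: [-3.3, 2.5, 11.0]
finger_gap: 20.0
```

Emit:
{"op": "step_arm", "data": {"deltas": [0,0,0.025,0,0,0,1,0,0,0,0,0,0,1,0,0,0,0,0,0,1]}}

```text
clock: 14.55
tcp_pos: [511.0, -251.0, 51.4]
tool_rot: [179.8, -0.0, 46.1]
ft_force: [-3.9, 3.0, 13.6]
finger_gap: 20.1
```

```bash
python3 - <<'E'
from h import *
np.set_printoptions(precision=2,suppress=True)
s=env.state();print(s['clock'],s['tcp_pos'],s['tool_rot'],s['finger_gap'],s['ft_force'],s['wrist_torque'])
im=snap('wrist'); x0,y0,x1,y1=220,210,430,370
W=cv2.resize(im['frame'][y0:y1,x0:x1,::-1],(400,305),interpolation=cv2.INTER_CUBIC)
im=snap('side'); q=proj(im,[511,-252,30]).astype(int)
Z=cv2.resize(im['frame'][q[1]-45:q[1]+45,q[0]-60:q[0]+60,::-1],(400,305),interpolation=cv2.INTER_CUBIC)
im=snap('top'); T=cv2.resize(im['frame'][150:350,180:480,::-1],(440,293))
O=np.zeros((600,800,3),np.uint8);O[:305,:400]=W;O[:305,400:]=Z;O[305:598,:440]=T
cv2.imwrite('pics/f9.png',O)
E
```

```text
14.55 [ 510.99 -251.01   51.38] [179.79  -0.02  46.1 ] 20.077180157270483 [-3.91  2.96 13.57] [0.57 1.08 0.  ]
```

View pics/f9.png

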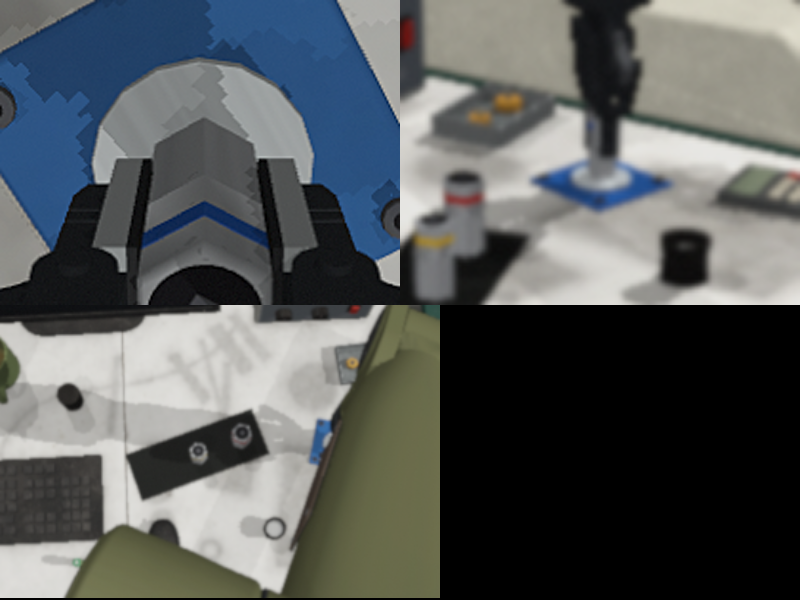

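```bash
python3 - <<'E'
from h import *
print(env.finish_job()); print(env.state()['ft_force'],env.state()['tcp_pos'])
E
```

```text
the job is handed in; nothing more can be done
None
the job is handed in; nothing more can be done
```

The small (blue-band) socket is fully seated on the brass nut, upright and still held in the gripper. The job was handed in at about 14.6 s.

- **Choice of socket:** The wrist camera measured the nut at about 13.5 mm across flats, the smallest size. I tried only the small socket. It went all the way down, so neither larger one had to be tried.
- **Seating:** The socket slid over the nut with almost no force. It stopped at TCP z = 51.4 mm, the height worked out for its mouth resting on the boss. At the end it was pressing down with about 14 N, with about 5 N sideways.
- **Final pictures:** They show the socket's mouth on the boss, and the medium and large sockets upright on the mat. I saw no sign that the calculator, mug or can had moved, but I did not re-measure them, and the arm hid part of the last top view.

**Checks that went wrong or disagreed:**
- **Wrist turn:** One turn ran into the last joint's 180° limit and shifted the tool about 60 mm sideways in free air. It touched nothing, and I used a different grasp angle instead.
- **Alignment:** Pictures of the held socket disagreed with the calibration by 1–2 mm. I corrected this with small shifts judged from the pictures before lowering it. The same pictures hinted at a tilt of up to 2° in the grip, which I did not confirm.

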